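# Put the soldering supplies back in their holders

### The arm

A 6-joint arm with a two-finger parallel gripper is mounted at the origin on a cart in front of the work surface, level with it; the furniture and walls round the work are solid. World frame = base frame: x ahead of the robot, y to its left, z up, the work surface at z = 0. Lengths are in m, angles in rad, forces in N, time in s.
With the tool pointing down it reaches from about 0.375 to 0.9 m from the base axis. Payload 3.1 kg.
Tool frame: the origin (TCP) lies at the very end of the fingers, on their centre line; the grasp point (between the pads) lies 19 mm behind it; z points along the fingers, y is the direction in which the jaws open and shut (so a half turn about z gives the same grasp; the last joint's range is limited). The gripper opens to 87 mm and grips with 3 to 60 N. Pads are 19 mm wide; open, the fingers measure 117 mm over their backs; the gripper's body (75 mm by 190 mm) begins 51 mm behind the grasp point.
Start: joints at [-1.417, 0.527, 1.433, -0, 1.181, -0.178], TCP at [0.204, -0.591, 0.188] pointing down, gripper open.
Joint ranges: [-3.08, 3.08], [-0.75, 2.2], [0.22, 2.44], [-1.43, 4.57], [0, 2.65], [-2.85, 2.85]. Speed limits (rad/s): [2.79, 2.79, 3.14, 3.14, 3.14, 3.14].

### API

Orientations are given as a unit quaternion [w, x, y, z].
In Python, from station import robot, claw, inverse_kinematics, readout, get_image, ticket gives the robot as it stands. Calls block until the motion is done:
- robot.movep(position, orientation): joint-space move of the TCP to a pose.
- robot.line_to(position, rotation=None, velocity=0.15, until_force=None): straight line of the TCP; rotation=None keeps the orientation; velocity is the mean speed in m/s. With until_force (N) it stops when the force on the tool has changed by that much, and returns True; else False.
- robot.movej(angles): joint-space move.
- claw.move_gripper(opening, newtons=None): finger opening in m; newtons is the grip in N (None keeps the last); returns when the fingers have stopped.
- robot.wait(seconds).
- inverse_kinematics(position, orientation): joint angles nearest the present ones, or None.
- readout.observe(): the state.
- get_image(name): name is "scene" or "top" or "wrist"; returns a dict with "img" (384x512x3 uint8, blue, green, red), "camera_matrix" (3x3 intrinsics, pixels), "R" (3x3) and "t" (3): a world point X has camera coordinates R X + t; the wrist camera has in their place "T_tool_cam" (4x4, takes a point from camera to tool coordinates, whose origin is the TCP and whose axes are the flange's). Camera axes: x right, y down, z forward; pixel columns grow to the right and rows downward; lengths in m; the calibration is good to about 2 mm. A picture is of the moment at which its call begins: read the wrist's pose just before it. There is no depth.
A pose or a line that the arm cannot do raises robot.PlanningError and nothing moves.
- ticket.finish_job(): hands the job in, once; it reports no verdict.
The state is a dict: "t": time; "q": joint angles; "joint_vel": joint speeds; "tau": joint torques, N m; "ee_pos": TCP position; "ee_rot": TCP orientation; "ft_force": force on the tool from outside, world axes, zero at the start; "wrist_torque": the same for the moment, N m; "finger_gap": finger opening in m.
Only numpy, scipy, OpenCV 4.12 (cv2) and the standard library are available. Lean on these libraries where they do the work, as an engineer would, in place of code of your own. Each camera call takes 0.05 s, during which the arm holds its last target. There are 200 camera calls.

### The job

Tidy the soldering supplies into the three round holders: the solder spool goes into the largest, the tin into the middle one and the flux bottle into the smallest, each upright in the middle and flat on the holder's floor. Lay the flat wick spool, label up, centred on top of the solder spool in its holder, and set everything down without dropping it. Leave the screw jar and the side cutters where they are.

Things in the scene. Friction and masses are not known exactly. Their poses are not given: they have to be found in the camera images.
- spool: white solder spool standing on its flat end: a disc 50 mm in diameter, 30 mm high with a flat top, about 0.16 kg; origin at the centre of its underside, z up
- tin: pale plain round tin, 36 mm in diameter, 16 mm high; origin at the centre of its underside, z up
- bottle: small upright amber flux bottle with a white cap: body 21 mm in diameter up to 36 mm, neck and cap 14 mm in diameter, 48 mm high in all; origin at the centre of its underside, z up
- wick: flat round spool of desoldering wick lying on its side face, white with a coloured label on top: 41 mm in diameter, 10 mm high; origin at the centre of its underside, z up
- large_dish: the largest of three round holders: bore 66 mm, rim 8 mm above the desk, grey plastic with a black floor 2 mm above the desk, walls 3 mm thick, fixed to the desk; origin at its centre on the desk, z up
- medium_dish: the middle one of three round holders: bore 49 mm, rim 6 mm above the desk, grey plastic with a black floor 2 mm above the desk, walls 3 mm thick, fixed to the desk; origin at its centre on the desk, z up
- small_cup: the smallest of three round holders: bore 37 mm, rim 12 mm above the desk, grey plastic with a black floor 2 mm above the desk, walls 3 mm thick, fixed to the desk; origin at its centre on the desk, z up
- jar: white screw jar with a black lid, 42 mm in diameter, 46 mm high, at the left of the work; a bystander, to be left where it stands; origin at the centre of its underside, z up
- cutters: black-handled side cutters lying flat beyond the work, 124 mm long along their y (about left to right), 44 mm wide, 13 mm high; a bystander, to be left where they lie; origin at their middle, on the underside, z up
- panel_edge (a point): foot of the near right edge of the tall fixed cabinet side panel that stands at the left, across the robot's way: 26 mm thick (to +x from here), it runs from here 460 mm to the left (+y) and 1.55 m up. All the work lies to the right of it; keep elbow and upper arm clear of it, where need be by turning the base further right and leaning the tool to the right (wrist towards -y, up to 0.5 rad)
Mind the look-alikes: they are no part of the job. What is shaped like the spool but orange is not meant. What is shaped like the tin but green is not meant.

How it is judged:
By the outcome, as a careful person would: the job done as asked, in the order asked, and still so for the second after the job is handed in, with the robot touching nothing.
It also fails if it takes over 83 s, if anything falls off the work surface, if the arm or the gripper's body presses on something with over 40 N, if the wrist force passes 120 N, or if a joint passes its speed limit or range.

## Working session

There is one attempt and no reset: what is moved stays moved. The work goes in short steps, each a Python script; the robot and the scene stay as the last script left them, time stands still between calls to the robot, and variables do not carry over. Pictures are saved under pics/ and viewed, on a budget of 14 in all, crops included, one or two more only if the job needs it, and the job is handed in when it is done.

```bash
ls; mkdir -p pics; python3 - <<'E'
from station import readout,get_image
import cv2,numpy as np
s=readout.observe();print({k:s[k] for k in('t','q','ee_pos','ee_rot','finger_gap')})
for n in('scene','top'):
    d=get_image(n);cv2.imwrite(f'pics/{n}0.png',d['img']);np.savez(f'pics/{n}0.npz',**d)
    print(n,d['camera_matrix'].tolist(),(-d['R'].T@d['t']).round(3),d['R'].round(3).tolist())
print(get_image('wrist')['T_tool_cam'])
E
```

```text
pics
{'t': 0.0, 'q': array([-1.41748770e+00,  5.28473916e-01,  1.43389702e+00, -2.95186021e-05,
        1.18138455e+00, -1.78500956e-01]), 'ee_pos': array([ 0.20349031, -0.59009642,  0.18706863]), 'ee_rot': array([-1.08150430e-03,  9.86267833e-01,  1.65150210e-01, -2.57969491e-08]), 'finger_gap': 0.0869588246385163}
scene [[358.3402784733193, 0.0, 249.84513362393062], [0.0, 358.3402784733193, 188.94968331130494], [0.0, 0.0, 1.0]] [0.007 0.168 0.763] [[-0.534, -0.846, 0.0], [-0.629, 0.397, -0.669], [0.566, -0.357, -0.743]]
top [[423.3353455775445, 0.0, 251.11849302220074], [0.0, 423.3353455775445, 195.9847171418316], [0.0, 0.0, 1.0]] [ 0.464 -0.175  0.911] [[0.008, -1.0, -0.021], [-0.993, -0.006, -0.121], [0.121, 0.022, -0.992]]
[[-2.44150306e-04 -9.64682493e-01 -2.63415315e-01  7.11546225e-02]
 [ 9.99999792e-01 -3.92757532e-04  5.11496679e-04  2.88839767e-04]
 [-5.96890241e-04 -2.63415136e-01  9.64682388e-01 -1.97543801e-01]
 [ 0.00000000e+00  0.00000000e+00  0.00000000e+00  1.00000000e+00]]
```

View pics/top0.png

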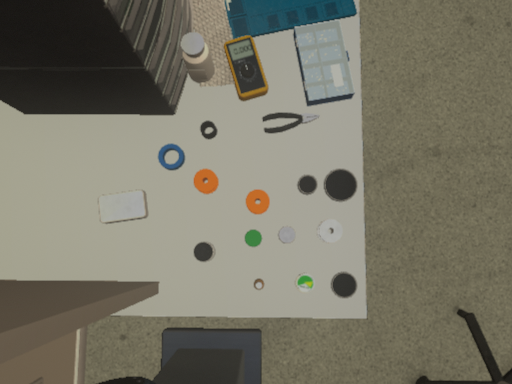

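View pics/scene0.png

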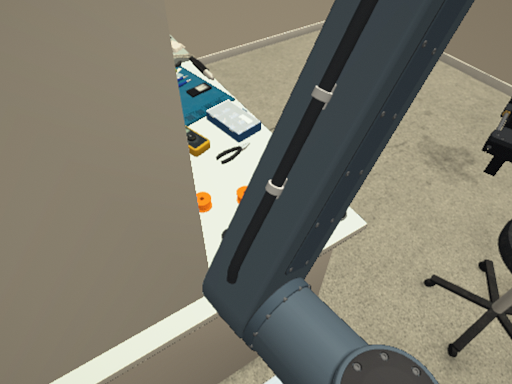

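The top view shows these positions:
- **Holders:** large dish (341,185), small cup (307,185), medium dish (344,285).
- **Items to move:** white spool (331,231), tin (287,235), wick (305,283), bottle (259,284).
- **Leave alone:** jar (204,252), cutters (290,121).
- **Decoys:** orange spools (206,181) and (258,202), green tin (253,238).
- **Panel:** its foot is near (158,290).

The scene view is mostly blocked by the arm and the panel. Next I'll measure positions and fit a simple arm model for panel clearance.

```bash
cat > h.py <<'E'
import numpy as np,cv2
from scipy.spatial.transform import Rotation as Rn
from station import robot,claw,inverse_kinematics,readout,get_image,ticket
def cam(d,s=None):
    """R,t world->cam"""
    if 'R' in d: return d['R'],d['t']
    T=np.eye(4);w,x,y,z=s['ee_rot'];T[:3,:3]=Rn.from_quat([x,y,z,w]).as_matrix();T[:3,3]=s['ee_pos']
    M=np.linalg.inv(T@d['T_tool_cam']);return M[:3,:3],M[:3,3]
def ray(d,uv,z,s=None):
    R,t=cam(d,s);r=R.T@np.linalg.solve(d['camera_matrix'],[uv[0],uv[1],1.]);c=-R.T@t
    return c+r*(z-c[2])/r[2]
def proj(d,X,s=None):
    R,t=cam(d,s);p=d['camera_matrix']@(R@np.asarray(X,float)+t);return p[:2]/p[2]
def quat(lean,yaw):
    """tool down, jaws along direction yaw from world x (tool y axis), then leaned: wrist towards -y by lean"""
    y=np.array([np.cos(yaw),np.sin(yaw),0]);z=np.array([0,0,-1.]);x=np.cross(y,z)
    M=Rn.from_euler('x',lean).as_matrix()@np.array([x,y,z]).T
    q=Rn.from_matrix(M).as_quat();return q[[3,0,1,2]]
E
python3 - <<'E'
from h import *
d=dict(np.load('pics/top0.npz'));im=d['img']
hsv=cv2.cvtColor(im,cv2.COLOR_BGR2HSV)
ref=np.median(im[255:300,180:190].reshape(-1,3),0);print('desk',ref)
diff=(np.abs(im.astype(int)-ref).max(2)>14).astype(np.uint8)
n,l,st,c=cv2.connectedComponentsWithStats(diff[100:305,160:362])
for i in range(1,n):
    if st[i,4]>25: print(st[i,:4]+[160,100,0,0],st[i,4],c[i].round(1)+[160,100],ray(d,c[i]+[160,100],0).round(3), hsv[l.shape[0]*0+int(c[i][1])+100,int(c[i][0])+160])
for p in[(158,284),(158,293)]:print('panel',ray(d,p,0).round(3))
g=cv2.resize(im[160:310,150:370],None,fx=3.6,fy=3.6,interpolation=cv2.INTER_CUBIC);cv2.imwrite('pics/crop.png',g)
# arm model
D=[]
for x,y,z in[(.5,-.3,.1),(.3,-.5,.2),(.6,-.1,.3),(.45,-.2,.05),(.35,-.35,.15),(.2,-.75,.1)]:
    q=inverse_kinematics(np.array([x,y,z]),quat(0,0));print(np.round(q,3)); D.append((x,y,z,q))
A=[];b=[]
for x,y,z,q in D:
    c_,s_=np.cos(q[0]),np.sin(q[0]);r=x*c_+y*s_;print('lat',-x*s_+y*c_)
    A.append([np.sin(q[1]),np.sin(q[1]+q[2]),0,1]);b.append(r)
    A.append([np.cos(q[1]),np.cos(q[1]+q[2]),1,0]);b.append(z)
print(np.linalg.lstsq(np.array(A),np.array(b),rcond=None)[:2])
for le in(0,.2,.35,.5):print(le,[None if (q:=inverse_kinematics(np.array(p),quat(le,0))) is None else np.round(q,2) for p in[(.3,-.19,.1),(.3,-.37,.1),(.5,-.37,.1)]])
E
```

```text
desk [149. 164. 166.]
[160 100  20  16] 285 [168.5 107.1] [0.774 0.032 0.   ] [23 42 49]
[305 100  40   7] 157 [319.3 101.9] [ 0.786 -0.304  0.   ] [102  43  60]
[262 112  57  22] 613 [285.3 121.1] [ 0.742 -0.229  0.   ] [ 28  20 166]
[200 120  18  20] 251 [208.3 129.5] [ 0.723 -0.058  0.   ] [ 25  26 167]
[160 143  26  28] 458 [171.8 156.6] [0.662 0.021 0.   ] [ 28  25 165]
[193 168  26  27] 534 [205.6 180.9] [ 0.608 -0.055  0.   ] [ 14  83 139]
[323 168  35  34] 935 [339.9 184.6] [ 0.601 -0.347  0.   ] [30 20 52]
[297 174  21  22] 353 [306.9 184.4] [ 0.601 -0.276  0.   ] [24 23 56]
[245 189  25  26] 504 [257.2 201.3] [ 0.564 -0.168  0.   ] [ 26  23 167]
[319 220  23  22] 375 [330.4 230.4] [ 0.502 -0.325  0.   ] [ 25  20 150]
[244 229  19  19] 268 [252.8 237.8] [ 0.485 -0.159  0.   ] [ 61 135 128]
[278 231  12  13] 31 [281.3 238.5] [ 0.484 -0.22   0.   ] [  0   0 156]
[193 241  23  21] 376 [203.9 251.3] [ 0.455 -0.054  0.   ] [25 26 60]
[330 271  28  28] 597 [343.4 284.6] [ 0.388 -0.35   0.   ] [23 20 51]
[297 274  18  18] 217 [305.2 282.2] [ 0.393 -0.27   0.   ] [ 41 172 166]
[253 
[... 539 characters left out ...]
217097,  0.39156852, -0.15771404, -0.05093732]), array([0.00434132]))
0 [array([-0.88,  0.35,  2.17, -0.  ,  0.62, -0.88]), array([-1.12,  0.47,  1.89, -0.  ,  0.78, -1.12]), array([-0.82,  0.63,  1.52, -0.  ,  0.99, -0.82])]
0.2 [array([-0.99,  0.41,  2.08,  0.15,  0.82, -1.1 ]), array([-1.18,  0.54,  1.76,  0.09,  1.03, -1.23]), array([-0.89,  0.69,  1.41,  0.13,  1.2 , -0.95])]
0.35 [array([-1.06,  0.47,  2.02,  0.2 ,  0.98, -1.2 ]), array([-1.21,  0.6 ,  1.66,  0.13,  1.21, -1.28]), array([-0.93,  0.75,  1.32,  0.21,  1.36, -1.01])]
0.5 [array([-1.11,  0.54,  1.95,  0.24,  1.12, -1.26]), array([-1.24,  0.68,  1.57,  0.16,  1.37, -1.31]), array([-0.97,  0.81,  1.24,  0.27,  1.52, -1.04])]
```

View pics/crop.png

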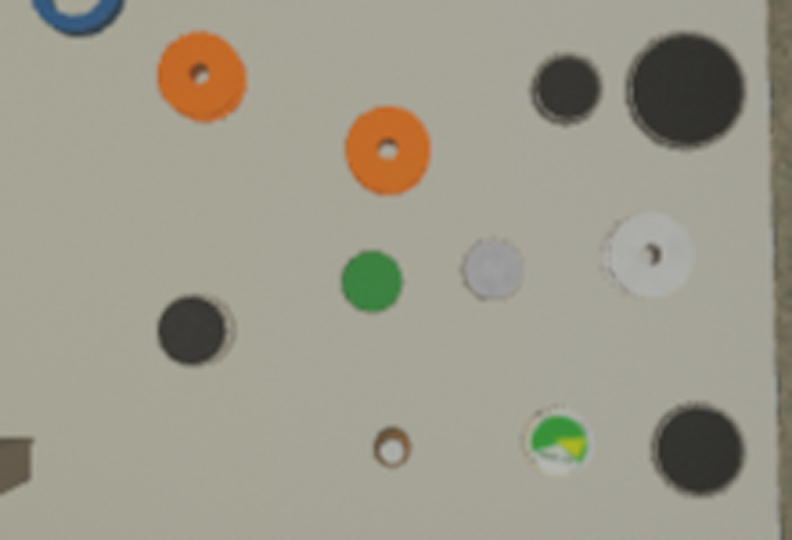

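```bash
python3 - <<'E'
from h import *
L=.27
def shot(n):
    s=readout.observe();d=get_image('wrist');cv2.imwrite(f'pics/{n}.png',d['img']);np.savez(f'pics/{n}.npz',**d,ee_pos=s['ee_pos'],ee_rot=s['ee_rot']);return d,s
d=dict(np.load('pics/top0.npz'))
print({n:ray(d,((u+.5)/3.6-.5+150,(v+.5)/3.6-.5+160),z).round(4).tolist() for n,u,v,z in[('large',688,90,.002),('small',568,89,.002),('med',700,450,.002),('spool',651,255,.03),('tin',494,269,.016),('wick',559,443,.01),('bottle',391,451,.048)]})
t0=readout.observe()['t']
robot.movep(np.array([.56,-.34,.14]),quat(L,0));d1,s=shot('w1');print(readout.observe()['t']-t0,d1['camera_matrix'].tolist(),s['q'].round(2))
robot.movep(np.array([.43,-.27,.14]),quat(L,0));d2,s=shot('w2');print(readout.observe()['t']-t0,s['q'].round(2))
cv2.imwrite('pics/w12.png',cv2.resize(np.vstack([d1['img'],d2['img']]),None,fx=.78,fy=.78))
E
```

```text
{'large': [0.6007, -0.3481, 0.002], 'small': [0.6009, -0.2763, 0.002], 'med': [0.3885, -0.3514, 0.002], 'spool': [0.5006, -0.32, 0.03], 'tin': [0.4923, -0.2308, 0.016], 'wick': [0.3923, -0.2686, 0.01], 'bottle': [0.3901, -0.1714, 0.048]}
1.6333000000000002 [[285.6337355721203, 0.0, 259.81615121611446], [0.0, 285.6337355721203, 187.9444921778336], [0.0, 0.0, 1.0]] [-0.82  0.7   1.26  0.19  1.38 -0.87]
2.325 [-0.9   0.52  1.65  0.18  1.18 -0.98]
```

View pics/w12.png

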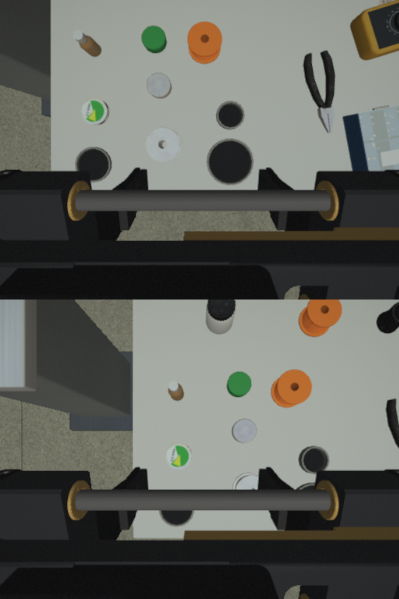

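The first wrist view shows all four items and all three holders in one frame: large dish (295,205), small cup (295,147), medium dish (120,208), spool (209,186), tin (203,109), wick (121,143) and bottle (112,55), in full-size pixels. The second view has the fingers hiding the holders, so I'll measure in the first.

```bash
cat >> h.py <<'E'
def meas(d,s,X,rad,kind,thr=22,dbg=None):
    """centre of a round thing near X (at height X[2]); kind 'dark' or 'diff' (differs from local desk)"""
    im=cv2.GaussianBlur(d['img'],(3,3),0).astype(int);p=proj(d,X,s);rp=np.linalg.norm(proj(d,np.add(X,[rad,0,0]),s)-p)
    w=int(rp*1.5)+3;u,v=p.round().astype(int);u0,v0=max(u-w,0),max(v-w,0);c=im[v0:v+w,u0:u+w]
    m=c.max(2)<90 if kind=='dark' else kind(c) 
    n,l,st,ce=cv2.connectedComponentsWithStats(m.astype(np.uint8))
    i=max(range(1,n),key=lambda i:st[i,4]);cn=cv2.findContours((l==i).astype(np.uint8),cv2.RETR_EXTERNAL,cv2.CHAIN_APPROX_NONE)[0][0]
    (cx,cy),(a,b),_=cv2.fitEllipse(cn)
    P=ray(d,(cx+u0,cy+v0),X[2],s);dep=(cam(d,s)[0]@P+cam(d,s)[1])[2]
    return P,np.array([a,b])*dep/d['camera_matrix'][0,0],(cx+u0,cy+v0)
E
python3 - <<'E'
from h import *
d=dict(np.load('pics/w1.npz'));s=d
desk=np.median(d['img'][60:120,330:370].reshape(-1,3),0);print(desk)
diff=lambda c:np.abs(c-desk).max(2)>9
im=d['img'].copy()
for n,X,r,k in[('large',(.6007,-.3481,.002),.033,'dark'),('small',(.6009,-.2763,.002),.0185,'dark'),('med',(.3885,-.3514,.002),.0245,'dark'),
 ('largeO',(.6007,-.3481,.008),.036,diff),('smallO',(.6009,-.2763,.012),.0215,diff),('medO',(.3885,-.3514,.006),.0275,diff),
 ('spool',(.5006,-.32,.03),.025,diff),('tin',(.4923,-.2308,.016),.018,diff),('wick',(.3923,-.2686,.01),.0205,diff),('bottle',(.3901,-.1714,.048),.007,lambda c:c.min(2)>125)]:
    P,ab,uv=meas(d,s,X,r,k);print(n,P.round(4),(ab*1e3).round(1),np.round(uv,1))
    cv2.ellipse(im,(tuple(map(float,uv)),tuple(map(float,ab*285/.35)),0),(0,0,255),1)
cv2.imwrite('pics/m1.png',cv2.resize(im[20:260,80:350],None,fx=2.5,fy=2.5))
E
```

```text
[158. 165. 160.]
large [ 0.6012 -0.3477  0.002 ] [66.4 67. ] [294.7 207.3]
small [ 0.6018 -0.2745  0.002 ] [37.6 37.9] [295.  147.3]
med [ 0.3811 -0.3589  0.002 ] [48.1 78.9] [113.9 216.9]
largeO [ 0.6003 -0.3469  0.008 ] [72.2 72.6] [294.5 207. ]
smallO [ 0.6001 -0.2761  0.012 ] [43.4 45. ] [294.6 147.4]
medO [ 0.3876 -0.3642  0.006 ] [73.2 92.2] [117.6 221.6]
spool [ 0.5011 -0.3209  0.03  ] [47.1 48.6] [208.3 185.2]
tin [ 0.4938 -0.233   0.016 ] [37.  38.8] [204.1 110.1]
wick [ 0.3954 -0.2709  0.01  ] [37. 43.] [122.4 143.6]
bottle [ 0.3877 -0.1692  0.048 ] [23.1 30.4] [97.7 41.8]
```

View pics/m1.png

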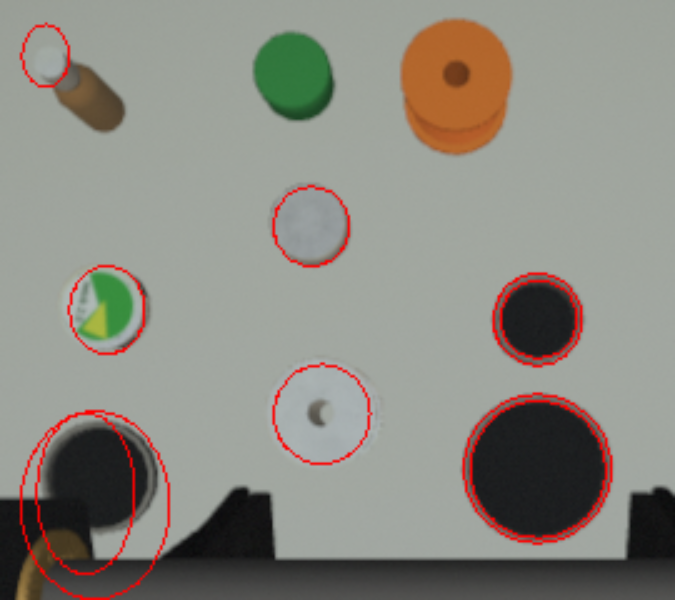

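The overlay shows good circle fits on the large dish, small cup, tin and wick. The spool fit is slightly small. The medium dish is partly hidden by a finger, and the bottle's cap fit is poor. I'll remeasure each from directly above it, starting with the spool.

```bash
cat >> h.py <<'E'
L=.27;Q=quat(L,0)
DESK=np.array([158,165,160])
diff=lambda c:(np.abs(c-DESK).max(2)>9)
def shot(n):
    s=readout.observe();d=get_image('wrist');cv2.imwrite(f'pics/{n}.png',d['img']);np.savez(f'pics/{n}.npz',**d,ee_pos=s['ee_pos'],ee_rot=s['ee_rot']);return d,s
def log(m):
    s=readout.observe();print(m,'t%.1f'%s['t'],'gap %.1f'%(s['finger_gap']*1e3),'F',s['ft_force'].round(1),'tcp',s['ee_pos'].round(4))
def pick(xy,dia,dz,grip,open_=.016):
    claw.move_gripper(dia+open_,grip)
    robot.movep(np.array([*xy,.09]),Q);robot.line_to(np.array([*xy,dz]),velocity=.1)
    log('at');claw.move_gripper(max(dia-.006,0),grip);log('gripped')
    robot.line_to(np.array([*xy,.11]),velocity=.12);log('lifted')
def place(xy,dia,dz,floor,open_=.014,up=.14):
    robot.movep(np.array([*xy,.11]),Q);robot.line_to(np.array([*xy,floor+dz+.008]),velocity=.1)
    hit=robot.line_to(np.array([*xy,floor+dz-.003]),velocity=.015,until_force=3);log(f'down {hit}')
    claw.move_gripper(dia+open_);log('open');robot.line_to(np.array([*xy,up]),velocity=.15)
E
python3 - <<'E'
from h import *
robot.movep(np.array([.501,-.321,.14]),Q);d,s=shot('spoolh')
print(d['img'][160:230:10,200:320:10].max(2))
P,ab,uv=meas(d,s,(.501,-.321,.03),.025,diff);print(P,ab,uv,readout.observe()['t'])
P,ab,uv=meas(d,s,(.501,-.321,.03),.025,lambda c:c.min(2)>165);print(P,ab,uv)
E
```

```text
[[165 165 166 165 165 165 166 166 165 165 165 165]
 [165 166 165 166 165 165 165 166 166 166 165 165]
 [165 166 165 165 165 164 163 166 166 165 166 166]
 [165 166 165 166 156 177 176 175 165 166 165 165]
 [166 166 166 165 177 175 166 177 175 166 165 166]
 [165 165 165 165 176 179 176 179 169 164 165 165]
 [165 166 165 166 165 177 173 175 165 165 165 165]]
[ 0.50094047 -0.3209074   0.03      ] [0.04741165 0.04750209] (np.float64(259.05091857910156), np.float64(202.24795532226562)) 2.9667
[ 0.501299   -0.32070042  0.03      ] [0.04053353 0.04368699] (np.float64(259.3721580505371), np.float64(202.0626678466797))
```

View pics/spoolh.png

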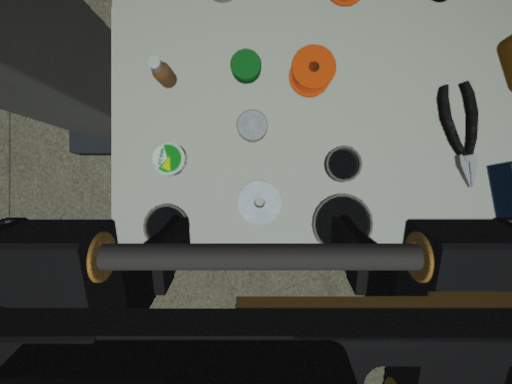

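The spool is at (259,202), clear between the fingers, and measures (0.501, -0.321), the same as before. I'll pick and place it now.

```bash
python3 - <<'E'
from h import *
pick((.501,-.321),.050,.014,25)
place((.6005,-.3475),.050,.014,.002)
d,s=shot('spoolp')
P,ab,uv=meas(d,s,(.6005,-.3475,.032),.025,lambda c:c.min(2)>130);print('spool',P,ab,uv)
P,ab,uv=meas(d,s,(.6005,-.3475,.008),.036,diff);print('dish',P,ab,uv);log('')
claw.move_gripper(.06)
robot.movep(np.array([.4935,-.2325,.14]),Q);d,s=shot('tinh')
P,ab,uv=meas(d,s,(.4935,-.2325,.016),.018,diff);print('tin',P,ab,uv);log('')
E
```

```text
at t4.9 gap 65.9 F [-0.2  0.  -0.2] tcp [ 0.5014 -0.3214  0.0145]
gripped t5.6 gap 44.0 F [-0.2  0.  -0.2] tcp [ 0.501 -0.321  0.014]
lifted t6.5 gap 43.9 F [-0.3  0.6 -0.1] tcp [ 0.5005 -0.3205  0.1094]
down False t8.9 gap 44.0 F [ 1.  -0.1  0.5] tcp [ 0.6005 -0.3475  0.013 ]
open t9.6 gap 63.6 F [-0.5  0.9  0.6] tcp [ 0.6005 -0.3475  0.013 ]
spool [ 0.59983284 -0.34677044  0.032     ] [0.09310194 0.09310194] (np.float64(260.5), np.float64(203.5))
dish [ 0.5997914  -0.34163857  0.008     ] [0.11976116 0.13537287] (np.float64(260.43796157836914), np.float64(198.1791534423828))
 t10.7 gap 63.8 F [-0.7 -0.2 -0.7] tcp [ 0.5997 -0.3468  0.1386]
tin [ 0.49270128 -0.22926245  0.016     ] [0.03133633 0.03375285] (np.float64(258.63310623168945), np.float64(199.04588508605957))
 t11.8 gap 59.8 F [ 0.4 -0.2 -0.1] tcp [ 0.4949 -0.2341  0.1405]
```

View pics/spoolp.png

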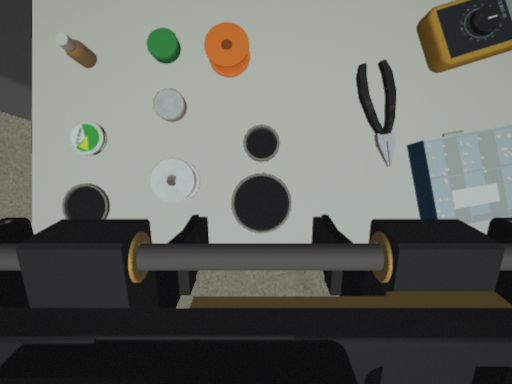

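The grasp missed. The fingers closed to the commanded 44 mm with no load, and the spool still stands at (173,180). The visible finger edges also suggest the tips sit higher than the stated TCP. I'll check with a gentle guarded touch on bare desk and see whether the spool moved.

```bash
python3 - <<'E'
from h import *
d=dict(np.load('pics/spoolp.npz'))
print('spool now',meas(d,d,(.501,-.321,.03),.025,diff))
claw.move_gripper(.02,10)
robot.movep(np.array([.44,-.31,.06]),Q);log('hover')
robot.line_to(np.array([.44,-.31,.01]),velocity=.08);log('')
h=robot.line_to(np.array([.44,-.31,.0]),velocity=.015,until_force=3);log(h)
d,s=shot('touch')
d=get_image('top');cv2.imwrite('pics/toucht.png',d['img'])
robot.line_to(np.array([.44,-.31,.08]),velocity=.15)
E
```

```text
spool now (array([ 0.50048674, -0.32002781,  0.03      ]), array([0.09354256, 0.09380643]), (np.float64(171.46482467651367), np.float64(179.4509735107422)))
hover t13.3 gap 20.0 F [-0.2 -0.4  0.7] tcp [ 0.4402 -0.3096  0.0602]
 t14.0 gap 20.1 F [-0.1 -0.1  0.6] tcp [ 0.44   -0.3101  0.0099]
False t14.8 gap 20.0 F [ 0.1 -1.1  0.5] tcp [ 0.44 -0.31 -0.  ]
```

View pics/touch.png

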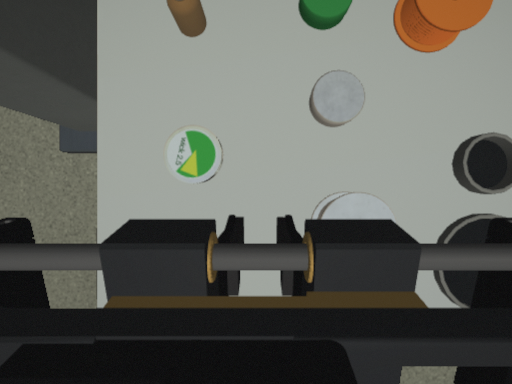

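The camera shows the tips still above the desk at TCP z = 0, with no force. So the real fingertips end short of the nominal TCP. I'll keep lowering with the force guard on to find the offset.

```bash
python3 - <<'E'
from h import *
robot.line_to(np.array([.44,-.31,.002]),velocity=.15);log('')
h=robot.line_to(np.array([.44,-.31,-.045]),velocity=.02,until_force=3);log(h)
robot.wait(.1);log('settled')
robot.line_to(np.array([.44,-.31,.06]),velocity=.15);log('')
E
```

```text
t16.3 gap 20.2 F [-0.   0.1 -0.9] tcp [ 0.44   -0.3099  0.0017]
True t17.8 gap 20.2 F [-0.3 -0.9  5.5] tcp [ 0.44   -0.31   -0.0305]
settled t17.9 gap 19.9 F [ 0.2 -0.2  5. ] tcp [ 0.44   -0.31   -0.0306]
 t18.7 gap 19.6 F [ 0.6  0.7 -0.1] tcp [ 0.4396 -0.3095  0.0595]
```

The tips touch the desk at TCP z ≈ -0.0305, so the fingers end about 34 mm behind the nominal TCP. I'll put that offset into the helpers and retry the spool.

```bash
cat >> h.py <<'E'
# true fingertip centre is 33.7 mm behind the nominal TCP (measured by touch)
K=.0337;OFF=np.array([0,K*np.sin(L),-K*np.cos(L)])
def at(xy,z): return np.array([*xy,z])+OFF
def pick(xy,dia,dz,grip,open_=.016):
    claw.move_gripper(dia+open_,grip)
    robot.movep(at(xy,.075),Q);robot.line_to(at(xy,dz),velocity=.1)
    log('at');claw.move_gripper(max(dia-.008,0),grip);log('gripped')
    robot.line_to(at(xy,.03),velocity=.05);log('raised')
    if readout.observe()['finger_gap']<dia-.004: raise SystemExit('missed')
    robot.line_to(at(xy,.085),velocity=.15)
def place(xy,dia,dz,floor,open_=.014,up=.12):
    robot.movep(at(xy,.085),Q);robot.wait(.15);robot.line_to(at(xy,floor+dz+.006),velocity=.1)
    hit=robot.line_to(at(xy,floor+dz-.003),velocity=.015,until_force=3);log(f'down {hit}')
    claw.move_gripper(dia+open_);log('open');robot.line_to(at(xy,up),velocity=.15)
E
python3 - <<'E'
from h import *
pick((.501,-.321),.050,.014,25)
place((.6005,-.3475),.050,.014,.002)
robot.wait(.2);d,s=shot('spoolp2');log('')
E
```

```text
at t20.8 gap 66.0 F [ 0.2  0.7 -1. ] tcp [ 0.5011 -0.3122 -0.0184]
gripped t21.3 gap 49.4 F [0.4 0.3 2.9] tcp [ 0.5014 -0.3123 -0.0179]
raised t21.7 gap 48.7 F [-0.3 -0.2 -1.9] tcp [ 0.5011 -0.3121 -0.0022]
down True t24.1 gap 48.6 F [0.3 0.1 5. ] tcp [ 0.6008 -0.3388 -0.0159]
open t24.8 gap 63.8 F [ 0.4 -0.1  0.5] tcp [ 0.5997 -0.3379 -0.0178]
 t25.9 gap 64.2 F [0.4 0.1 0.6] tcp [ 0.6    -0.338   0.0863]
```

View pics/spoolp2.png

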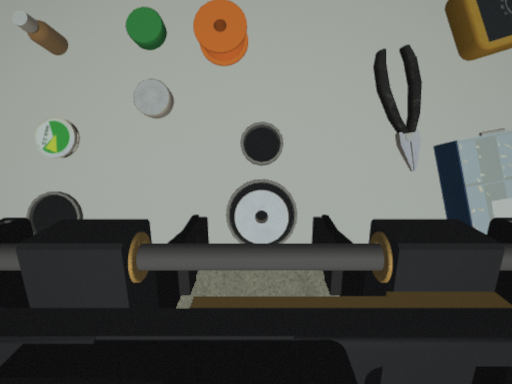

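The spool is in the large dish at (262,216), and the contact height matched the floor. Next I'll remeasure the medium dish and tin from above, then move the tin.

```bash
cat >> h.py <<'E'
def seed(d,s,X,m,wmax=70):
    """ellipse of the mask component at the projection of X"""
    p=proj(d,X,s).round().astype(int);n,l=cv2.connectedComponents(m.astype(np.uint8))
    ids=l[p[1]-5:p[1]+6,p[0]-5:p[0]+6];ids=ids[ids>0];i=np.bincount(ids).argmax()
    cn=max(cv2.findContours((l==i).astype(np.uint8),cv2.RETR_EXTERNAL,cv2.CHAIN_APPROX_NONE)[0],key=len)
    (cx,cy),ab,_=cv2.fitEllipse(cv2.convexHull(cn));P=ray(d,(cx,cy),X[2],s);dep=(cam(d,s)[0]@P+cam(d,s)[1])[2]
    return P,np.array(ab)*dep/d['camera_matrix'][0,0]
def df(d,th=9): return np.abs(cv2.GaussianBlur(d['img'],(3,3),0).astype(int)-DESK).max(2)>th
def look(xy,n,z=.12):
    robot.movep(at(xy,z),Q);robot.wait(.25);return shot(n)
E
python3 - <<'E'
from h import *
d=dict(np.load('pics/spoolp2.npz'))
print('spool',*seed(d,d,(.595,-.345,.032),d['img'].min(2)>110)); print('dish',*seed(d,d,(.6,-.347,.008),df(d)))
d,s=look((.3885,-.3514),'medh')
a=seed(d,s,(.3885,-.3514,.002),d['img'].max(2)<90);b=seed(d,s,(.3885,-.3514,.006),df(d));print('med',*a,*b)
print('wick',*seed(d,s,(.393,-.27,.01),df(d)));
M=(a[0]+b[0])[:2]/2
d,s=look((.493,-.232),'tinh2');t=seed(d,s,(.493,-.232,.016),df(d));print('tin',*t);log('')
T=t[0][:2]
if np.hypot(*(M-[.3885,-.3514]))<.006 and np.hypot(*(T-[.493,-.231]))<.006:
    pick(T,.036,.009,20);place(M,.036,.009,.002)
    robot.wait(.2);d,s=shot('tinp');log('')
    print('tin',*seed(d,s,(*M,.018),d['img'].min(2)>110))
E
```

```text
spool [ 0.60013395 -0.34707514  0.032     ] [0.0497714  0.04996012]
dish [ 0.64955482 -0.40658179  0.008     ] [0.30267906 0.74703028]
med [ 0.38885556 -0.35147508  0.002     ] [0.04912197 0.04921079] [ 0.3803385  -0.34928896  0.006     ] [0.58949838 0.64685772]
wick [ 0.38045481 -0.34896881  0.01      ] [0.58139439 0.63796521]
tin [ 0.49212988 -0.23076837  0.016     ] [0.03797991 0.03811336]
 t28.0 gap 63.9 F [-0.3  0.4 -0.5] tcp [ 0.4924 -0.2244  0.0875]
at t29.6 gap 52.2 F [-0.1 -0.6 -0.4] tcp [ 0.4925 -0.222  -0.0232]
gripped t30.1 gap 35.2 F [-0.2  0.1  2.5] tcp [ 0.4924 -0.222  -0.023 ]
raised t30.7 gap 34.6 F [0.1 0.8 0.7] tcp [ 0.4922 -0.2219 -0.0022]
down True t33.3 gap 34.7 F [ 0.2 -0.8  4.4] tcp [ 0.3848 -0.3417 -0.021 ]
open t33.9 gap 50.0 F [ 0.1 -0.1 -0.8] tcp [ 0.3844 -0.3411 -0.0217]
 t35.0 gap 49.8 F [-0.4 -0.  -0.8] tcp [ 0.3843 -0.3409  0.0867]
tin [ 0.38410153 -0.35091237  0.018     ] [0.0353006  0.03544926]
```

```bash
python3 -c "
import cv2,numpy as np
cv2.imwrite('pics/v1.png',np.hstack([cv2.resize(cv2.imread('pics/medh.png'),(400,300)),cv2.resize(cv2.imread('pics/tinp.png') if __import__('os').path.exists('pics/tinp.png') else cv2.imread('pics/tinh2.png'),(400,300))]))"
```

```text
(no output)
```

View pics/v1.png

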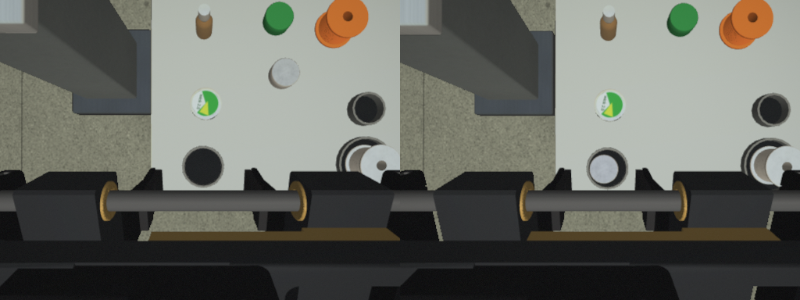

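The tin is down, but at x = 0.384 while the dish centre is 0.389. My rim mask had merged with the fingers and pulled the target about 4.5 mm off. I'll regrip the tin, lift it slightly, shift it and set it down again. Then I'll look at the bottle.

```bash
python3 - <<'E'
from h import *
a=np.array([.3844,-.3505]);b=a+[.0047,-.0006]
robot.line_to(at(a,.011),velocity=.15);claw.move_gripper(.028,20);log('grip')
robot.line_to(at(a,.019),velocity=.05);robot.line_to(at(b,.019),velocity=.03)
h=robot.line_to(at(b,.0085),velocity=.015,until_force=3);log(h)
claw.move_gripper(.05);robot.line_to(at(b,.12),velocity=.2);robot.wait(.2);d,s=shot('tinp2')
print('tin',*seed(d,s,(*b,.018),d['img'].min(2)>110))
d,s=look((.3885,-.1714),'both');log('')
cap=d['img'].min(2)>172
print([proj(d,(.3885,-.171,z),s).round(0) for z in(0,.048)])
cv2.imwrite('pics/v2.png',np.hstack([cv2.resize(cv2.imread('pics/tinp2.png')[150:300,170:370],None,fx=2,fy=2),cv2.resize(d['img'][130:280,160:360],None,fx=2,fy=2)]))
E
```

```text
grip t36.4 gap 34.7 F [-0.7 -1.3  4.3] tcp [ 0.3847 -0.342  -0.0208]
True t37.5 gap 34.7 F [ 0.1 -0.1  4.3] tcp [ 0.389  -0.3421 -0.0207]
tin [ 0.38845393 -0.35106248  0.018     ] [0.03537946 0.03544561]
 t40.1 gap 50.0 F [-0.5  0.4  0.7] tcp [ 0.3889 -0.1639  0.0874]
[array([260., 211.]), array([260., 215.])]
```

View pics/v2.png

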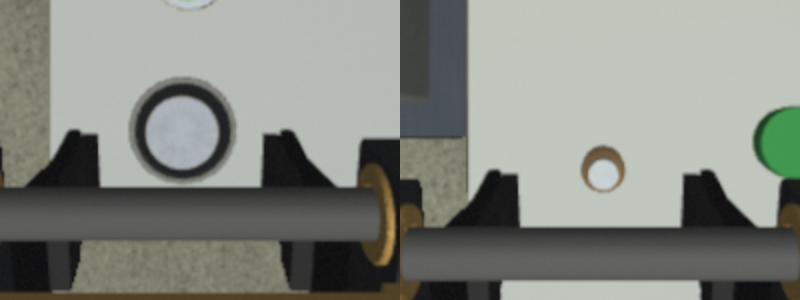

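The tin is now centred in its dish at (0.3885, -0.351). The bottle's cap is at full-frame pixel (261,217), which gives about (0.3893, -0.173). I'll move the bottle to the small cup, then look at the wick.

```bash
python3 - <<'E'
from h import *
pick((.3893,-.173),.021,.0165,15)
place((.601,-.2757),.021,.0165,.002)
robot.wait(.2);d,s=shot('botp');log('')
d2,s2=look((.3935,-.2695),'wickh')
m=df(d2);m[:, :170]=0;p=proj(d2,(.3935,-.2695,.01),s2)
try: print('wick',*seed(d2,s2,(.3935,-.2695,.01),df(d2)))
except Exception as e: print(e)
log('');print(p,[proj(d,(.601,-.2757,z),s).round(1) for z in(.002,.012,.05)],proj(d,(.6001,-.3471,.032),s))
cv2.imwrite('pics/v3.png',np.hstack([cv2.resize(d['img'][130:280,160:360],None,fx=2,fy=2),cv2.resize(d2['img'][130:280,160:360],None,fx=2,fy=2)]))
E
```

```text
at t41.7 gap 36.7 F [-0.1  0.8  0.3] tcp [ 0.3896 -0.1642 -0.0155]
gripped t42.2 gap 19.3 F [ 0.4 -0.2  2.7] tcp [ 0.3895 -0.1641 -0.0157]
raised t42.6 gap 19.4 F [ 0.1 -0.3 -0.4] tcp [ 0.3895 -0.1642 -0.0021]
down True t45.4 gap 19.7 F [ 0.3 -0.7  4.8] tcp [ 0.6014 -0.2668 -0.0137]
open t46.0 gap 34.8 F [ 0.5 -0.4  0.3] tcp [ 0.6006 -0.2663 -0.0149]
 t47.1 gap 35.2 F [0.5 0.  0.1] tcp [ 0.6005 -0.2663  0.0864]
wick [ 0.39520265 -0.27395505  0.01      ] [0.54487601 0.98366227]
 t48.2 gap 35.2 F [ 0.1 -0.2 -0.3] tcp [ 0.3944 -0.2607  0.0873]
[259.19658757 213.49367453] [array([261.3, 214.1]), array([261.3, 215. ]), array([261.5, 219. ])] [260.45594984 294.41822107]
```

View pics/v3.png

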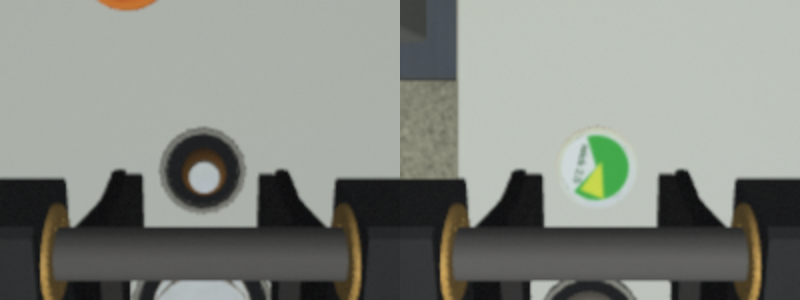

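The bottle is centred in the cup, with its cap at (262,218) against an expected (261.5,219). The wick's centre is at (258,213.5), which gives (0.3924, -0.2695). I'll place the wick last.

```bash
python3 - <<'E'
from h import *
pick((.3924,-.2695),.041,.004,15)
place((.6001,-.3472),.041,.004,.032,up=.14)
robot.wait(.2);d,s=shot('wickp');log('')
print([proj(d,X,s).round(1) for X in((.6001,-.3471,.042),(.6001,-.3471,.032),(.6005,-.3475,.008))])
robot.movej([-1.35,.45,1.43,0,1.25,-.18]);dt=get_image('top');log('')
a=cv2.resize(d['img'][130:280,160:360],None,fx=2,fy=2);b=cv2.resize(dt['img'][160:310,170:370],None,fx=2,fy=2,interpolation=cv2.INTER_CUBIC)
cv2.imwrite('pics/v4.png',np.hstack([a,b]))
E
```

```text
at t50.1 gap 57.1 F [ 0.6 -0.7 -0.6] tcp [ 0.3927 -0.2608 -0.0281]
gripped t50.6 gap 40.0 F [-0.2 -0.1  3.4] tcp [ 0.3926 -0.2608 -0.0281]
raised t51.2 gap 39.8 F [-0.7  0.4 -0.7] tcp [ 0.3925 -0.2606 -0.0023]
down True t53.9 gap 40.2 F [ 0.1 -0.   4.9] tcp [ 0.6004 -0.3385  0.0039]
open t54.5 gap 54.8 F [-0.1  0.6  0.3] tcp [ 0.5996 -0.3377  0.0026]
 t55.6 gap 54.9 F [ 0.3 -0.5  0.2] tcp [ 0.5996 -0.3377  0.1063]
[array([261.3, 215.9]), array([261.3, 214.9]), array([261.6, 213.3])]
 t57.2 gap 55.1 F [0.9 0.3 1.1] tcp [ 0.2404 -0.5588  0.2353]
```

View pics/v4.png

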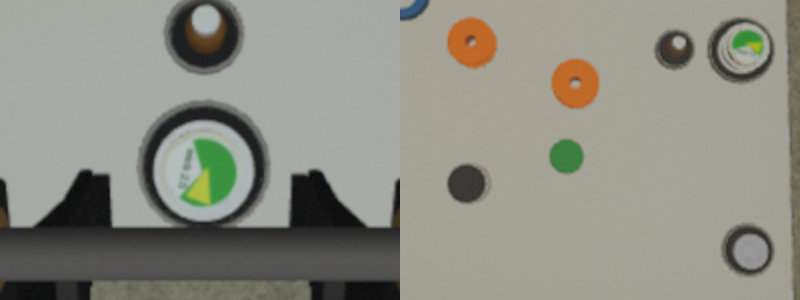

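The wick lies label up and centred on the spool: its centre is at crop (203,172), as expected. The top view shows the bottle upright in the cup, the tin in the medium dish, and the jar and decoys where they were. I'm handing in.

```bash
python3 -c "
from h import *
log('end');print(ticket.finish_job())"
```

```text
end t57.2 gap 55.1 F [0.9 0.3 1.1] tcp [ 0.2404 -0.5588  0.2353]
the job is handed in; nothing more can be done
None
```

The job is handed in at 57.2 s of the 83 s allowed. The spool, tin and bottle are each upright in their holders. The wick lies label up on the spool.

**Placement checks:** each piece was lowered until it touched and then released, and each touched at about the expected height.
- **Spool:** it sits within about 1 mm of the large dish's centre.
- **Tin:** it is within about 1 mm of the medium dish's centre after a correction.
- **Bottle:** it is within about 1 mm of the cup's centre.
- **Wick:** its centre matches the spool's to about 1 mm, read by eye from the last wrist picture because the colour mask failed on it.

The final top view shows the jar and decoys where they were. The cutters were outside that last crop; they were undisturbed in the wrist picture after the spool was placed, and I never worked near them.

**What went wrong and was mended:**
- **First spool grasp missed:** the fingers closed above it without touching it. A gentle touch on the desk showed the fingertips end about 34 mm behind the stated TCP, so I corrected for that from then on.
- **Tin first set down about 4.5 mm off centre:** a bad mask gave the wrong target. I regripped it, lifted it about 8 mm, shifted it and set it down again.

**Not checked directly:** I had no view of the arm's clearance from the panel. I leaned the tool 0.27 rad to the right throughout, and the wrist force showed no unexpected contact, though that sensor would not register a touch by the elbow or upper arm.

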